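# Close and lock the bench clamp by its knob in an L-shaped slot

### The arm

A 7-joint arm with a two-finger parallel gripper is mounted at the origin on a cart in front of the work surface, level with it; the furniture and walls round the work are solid. World frame = base frame: x ahead of the robot, y to its left, z up, the work surface at z = 0. Lengths are in m, angles in rad, forces in N, time in s.
With the tool pointing down it reaches from about 0.4 to 0.9 m from the base axis. Payload 5.5 kg.
Tool frame: the origin (TCP) lies on the centre line of the jaws, within the pads' length; the fingertips stand 25 mm ahead of it and the grasp point (between the pads) lies 6 mm ahead of it; z points along the fingers, y is the line along which they close (so a half turn about z gives the same grasp; the last joint's range is limited). The gripper opens to 92 mm and grips with 3 to 60 N. Pads are 19 mm wide; open, the fingers measure 130 mm over their backs; the gripper's body (75 mm by 190 mm) begins 47 mm behind the grasp point.
Start: joints at [-1.086, 0.501, -0.427, 1.55, 0.221, 1.138, -0.21], TCP at [0.143, 0.634, 0.217] pointing down, gripper open.
Joint ranges: [-2.88, 2.88], [-0.31, 2.03], [-1.54, 1.56], [0.2, 2.42], [-1.41, 4.55], [0.19, 2.02], [-2.57, 2.57]. Speed limits (rad/s): [2.57, 2.57, 3.14, 3.14, 3.14, 3.14, 3.14].

### API

Orientations are given as a rotation vector (axis times angle).
In Python, from cell import env gives the robot as it stands.
- The arm moves only by the tool send_rows, never from a script. Its argument "plan" is a list of rows, each a list of 2 entries, a list of its own where there are three numbers: the shift along the tool's x, y, z in mm, then the turn, a rotation vector about the tool's x, y, z in units of 6 degrees (1.0 is 6 degrees). In form: [[[dx, dy, dz], [wx, wy, wz]], ...]. A call has 1 to 12 rows; each row shifts and turns the commanded pose from where the row before left it, along the tool's axes as they then stand; what a row does not reach is not made up. A row lasts 1/12 s, in which the tool goes at most 41.7 mm and 7.16 degrees, less where a joint would pass 70% of its speed; a pose out of reach is approached as far as the arm can. A call is refused whole if a number of a shift passes 41.7 or a number of a turn 1, either way. A call with a gripper value outside its range is refused whole. "fingers" is the opening, from 0 (shut) to 1 (fully open), set as the call begins (left out, the last holds). The fingers move at their own pace and stop on an object; "squeeze" is the grip in N (left out, the last holds). Time passes only in rows, so rows that do not move let the fingers close. It gives the time, the measured TCP pose, the force, the opening and the grip force at its end, in the units of the state.
- env.get_obs(): the state, without advancing time (a new reading comes with each control period).
- env.snapshot(name): name is "side" or "top"; returns the picture (420x560x3 uint8, red, green, blue); there is no depth.
- env.camera_model(name): a dict with "intrinsics" (3x3 intrinsics, pixels), "distortion" ([k1, k2, p1, p2, k3] as OpenCV has them; the pictures are not rectified), "rvec" (rotation vector, rad) and "tvec" (3), from world to camera coordinates, as OpenCV has them. Camera axes: x right, y down, z forward; pixel columns grow to the right and rows downward; lengths in m; the calibration is good to about 2 mm. A picture is of the moment at which its call begins. camera_model takes no time and is no camera call.
- env.sign_off(): hands the job in; it is judged then, once.
The state is a dict: "time": time; "joint_positions": joint angles; "qvel": joint speeds; "joint_torque": joint torques, N m; "position": TCP position; "ee_rot": TCP orientation; "wrist_force": force on the tool from outside, world axes, zero at the start; "ft_torque": the same for the moment, N m; "grip_width": finger opening in m; "finger_force": force on a finger pad.
Only numpy, scipy, OpenCV 4.12 (cv2) and the standard library are available. Lean on these libraries where they do the work, as an engineer would, in place of code of your own. Each camera call takes 0.05 s, during which the arm holds its last target. There are 200 camera calls.

### The job

Close the little bench clamp on the layout block and lock it: push the black knob along the long leg of its L-shaped slot until it reaches the corner, then push it sideways to the very end of the short leg, and let go. Only push the knob with the fingertips, without pinching or lifting it; do not pick up the layout block, and leave the other things round the clamp where they lie.

Things in the scene. Friction and masses are not known exactly. Their poses are not given: they have to be found in the camera images.
- jig: Bench clamp fixed to the table: plywood board 190 x 120 x 8 mm (its x -86 to 104, y -52 to 68 mm). Origin on the table under the slot's long leg; x along that leg in the closing direction, y to the side of the short leg, z up. Rear: aluminium cover (x -85 to 5, y -50 to 66 mm, top z 24 mm) with an L slot 15 mm wide. Far end: wooden fence (x 91 to 103 mm, top z 26 mm).
- slot_start (a point): Point on the slot's centre line, at the height of the cover plate's top (24 mm above the table): where the pin's axis stands at the near end of the long leg, jig frame (-65, 0) mm. Axes as the jig's.
- slot_corner (a point): Same, the pin's axis at the corner: jig frame (-15, 0) mm, 50 mm from the start. Axes as the jig's.
- slot_end (a point): Same, the pin's axis at the closed end of the short leg: jig frame (-15, 32) mm. Axes as the jig's.
- knob_top (a point): Centre of the top of the upright black round knob, 23 mm across; its side is from 32 to 55 mm above the table, the top at 58 mm. Under it: a collar 25 mm across (25 to 28 mm above the table) and a 12 mm pin running in the slot with 1.5 mm play each side. Nothing else within 90 mm of it is higher than 30 mm. Axes parallel to the jig's.
- jaw (a joint): Position of the clamp's jaw and, with it, of the pin along the long leg (m): 0 at slot_start, 0.050 at the corner, where the slot's wall stops it (to 0.0515 with the play). Moved by the knob; takes 1.5 to 3 N, stays where left. The jaw is a steel bar 10 x 66 mm, top z 26 mm, front face 82 mm ahead of the pin's axis.
- pin (a joint): Position of the pin and knob along the short leg (m): 0 on the long leg, 0.032 at the end of the short leg (up to 0.0335 with the play). It takes about 1 to 2 N and stays where it is left. It cannot move far off 0 until the jaw stands near 0.050.
- knob (a joint): How far the knob has been pulled up (m); 0 when it sits down as it should, at most 0.02.
- lead_block: Aluminium layout block, 22 x 70 x 18 mm, loose on the clamp's board between the jaw and the fence, long side across the clamp. Origin at the centre of its underside, 8 mm above the table; long axis y. The closing jaw pushes it up to the fence (closed, it has about 2 mm of play).
- nail_tin: Bystander: open round tin of nails, 61 mm across, 22 mm high, to the -y side of the clamp. Origin under its centre.
- foil_roll_copper: Bystander: copper foil roll lying flat, 61 mm across, 7 mm high, to the -y side of the clamp near the fence. Origin under its centre.
- foil_roll_black: Bystander: black foil roll lying flat, 55 mm across, 7 mm high, beyond the fence. Origin under its centre.
- tweezers: Bystander: steel tweezers, 14 x 123 x 9 mm, lying flat across the near (-x) end of the clamp, on the robot's side of it. Origin under the middle; long axis y.
- solder_spool: Bystander: spool of solder standing on its flange, 62 mm across, 40 mm high, beyond the fence. Origin on the table under it; long tail of wire to its +y.
There are look-alikes about, which are no part of the job. Leave any blue or orange look-alike of the lead_block alone.

How it is judged:
By the outcome, as a careful person would: the job done as asked, in the order asked, and still so for the second after the job is handed in, with the robot touching nothing.
It also fails if it takes over 45 s, if anything falls off the work surface, if the arm or the gripper's body presses on something with over 40 N, if the wrist force passes 120 N, or if a joint passes its speed limit or range.

## Working session

There is one attempt and no reset: what is moved stays moved. The work goes in short steps, Python scripts to look and compute and a tool call to move; the robot and the scene stay as the last step left them, time stands still between calls to the robot, and variables do not carry over. Pictures are saved under pics/ and viewed, at most 12 in all, crops included, and the job is handed in when it is done.

Besides the shell and the picture viewer there is one more tool, called after "Emit:" as name(argument=value, ...) on one line, values as JSON. send_rows: Moves the arm, as the interface text tells. Its arguments: {"type":"object","properties":{"plan":{"type":"array","items":{"type":"array"}},"fingers":{"type":"number"},"squeeze":{"type":"number"}},"required":["plan"]}

```bash
mkdir -p pics; cat > h.py <<'E'
from cell import env
import numpy as np, cv2
from scipy.spatial.transform import Rotation as R
def snap(n,f):
    im=env.snapshot(n); cv2.imwrite('pics/'+f,im[:,:,::-1]); return im
def ray(n,uv,z):
    c=env.camera_model(n); K=np.array(c['intrinsics'],float); d=np.array(c['distortion'],float)
    Rm=cv2.Rodrigues(np.array(c['rvec'],float))[0]; t=np.array(c['tvec'],float).ravel()
    p=cv2.undistortPoints(np.array(uv,float).reshape(-1,1,2),K,d).reshape(-1,2)
    D=np.c_[p,np.ones(len(p))]@Rm; C=-Rm.T@t
    return C+D*((z-C[2])/D[:,2])[:,None]
def proj(n,X):
    c=env.camera_model(n)
    return cv2.projectPoints(np.array(X,float).reshape(-1,1,3),np.array(c['rvec'],float),np.array(c['tvec'],float),np.array(c['intrinsics'],float),np.array(c['distortion'],float))[0].reshape(-1,2)
E
python3 - <<'E'
from h import *
snap('top','t1.png');snap('side','s1.png')
o=env.get_obs();print(o)
for n in('top','side'):
    c=env.camera_model(n);print(n,-cv2.Rodrigues(np.array(c['rvec']))[0].T@np.array(c['tvec']).ravel())
E
```

```text
{'time': 0.1, 'joint_positions': array([-1.08581235,  0.50175132, -0.42683747,  1.55136069,  0.22080625,
        1.13827168, -0.21031677]), 'qvel': array([-1.04679247e-03, -2.27503324e-03,  1.71285474e-05, -2.67810402e-03,
        1.04384475e-03,  2.19629254e-03,  9.82372597e-04]), 'joint_torque': array([-1.03615262e-02, -5.67867351e+01, -5.83832413e+00, -2.79920572e+01,
       -6.90252660e-02,  2.40498176e-02,  3.00342492e-05]), 'position': array([0.14285656, 0.63344333, 0.21598012]), 'ee_rot': array([-3.47535401e-01, -3.12204365e+00,  2.69156508e-03]), 'wrist_force': array([ 0.59485067,  0.0904144 , -0.2307177 ]), 'ft_torque': array([-0.00323728,  0.007882  ,  0.04749063]), 'finger_force': 0.0, 'grip_width': 0.09194019289725362}
top [ 0.45828838 -0.04237942  0.95114422]
side [ 0.26353574 -0.62099012  0.60761678]
```

View pics/t1.png

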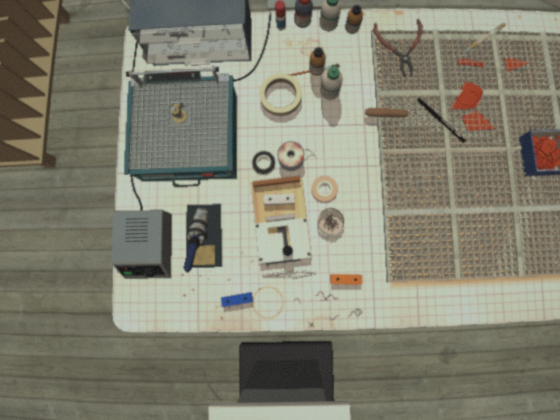

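View pics/s1.png

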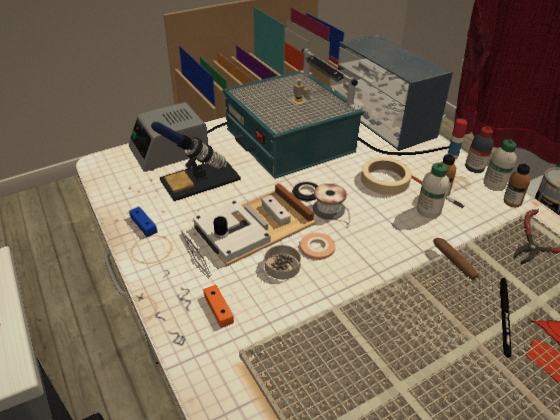

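The top view shows the knob at about (288,251), with the long leg running up to about (288,228) and the short leg to the left. The clamp's fence is at (277,183). Next I'll measure this more closely.

```bash
python3 - <<'E'
from h import *
t=cv2.imread('pics/t1.png');s=cv2.imread('pics/s1.png')
a=cv2.resize(t[170:290,235:355],None,fx=5,fy=5,interpolation=cv2.INTER_CUBIC)
cv2.imwrite('pics/c1.png',a)
g=t.max(2); m=np.zeros_like(g); m[238:262,278:300]=(g[238:262,278:300]<50)
n,l,st,ce=cv2.connectedComponentsWithStats(m);i=1+st[1:,4].argmax();print('top knob',ce[i],st[i])
print(ray('top',[ce[i]],.05))
g=s.max(2); m=np.zeros_like(g); m[210:240,208:232]=(g[210:240,208:232]<50)
n,l,st,ce=cv2.connectedComponentsWithStats(m);i=1+st[1:,4].argmax();print('side knob',ce[i],st[i])
print(ray('side',[ce[i]],.046))
E
```

```text
top knob [287.25       250.19230769] [284 246   8   9  52]
[[ 0.49390738 -0.02810188  0.05      ]]
side knob [220.06796117 225.62135922] [214 217  14  18 206]
[[ 0.49507449 -0.03011805  0.046     ]]
```

View pics/c1.png

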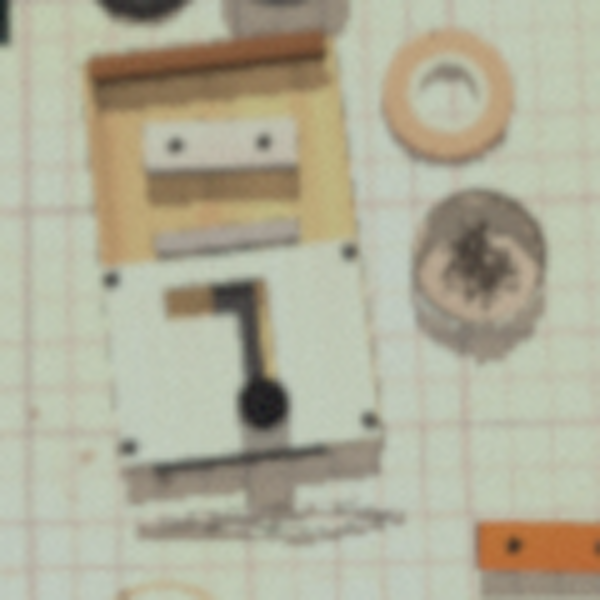

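The crop shows the cover screws at (111,280), (349,252), (128,447) and (369,420). The knob is at (263,402) and the left end of the slot's short leg at about (165,302). I'll work out the jig frame from these.

```bash
python3 - <<'E'
from h import *
P=lambda L,z:ray('top',[[235+(a-2)/5,170+(b-2)/5] for a,b in L],z)
s=P([(111,280),(349,252),(128,447),(369,420)],.024)
d=[s[0]-s[2],s[1]-s[3],s[0]-s[1],s[2]-s[3]]
for v in d: print(np.linalg.norm(v),np.degrees(np.arctan2(v[1],v[0])))
c=s.mean(0); print('screw centre (jig ~ -40,8)',c)
k=P([(263,402)],.058)[0];e=P([(165,303)],.024)[0];print('knob',k,'short end wall',e)
for th in (6,7,8):
    u=np.array([np.cos(np.radians(th)),np.sin(np.radians(th))]);v=np.array([-u[1],u[0]])
    O=c[:2]+40*.001*u-8*.001*v
    print(th,O,[np.round([(q[:2]-O)@u*1e3,(q[:2]-O)@v*1e3],1) for q in (k,e)])
o=env.get_obs();print(R.from_rotvec(o['ee_rot']).as_matrix())
E
```

```text
0.0754630340181507 4.957786997877461
0.07594769553677577 5.061855853518264
0.10820446194613265 95.28275240651104
0.10834074564587648 95.0260959140678
screw centre (jig ~ -40,8) [ 0.51915541 -0.01743231  0.024     ]
knob [ 0.49400686 -0.02813084  0.058     ] short end wall [0.5408677  0.01549791 0.024     ]
6 [ 0.55977252 -0.02120735] [array([-66.1,  -0. ]), array([-15. ,  38.5])]
7 [ 0.55983221 -0.02049791] [array([-66.3,   0.4]), array([-14.4,  38. ])]
8 [ 0.55987952 -0.01978753] [array([-66.4,   0.9]), array([-13.9,  37.6])]
[[-9.75520530e-01  2.19907913e-01 -4.52136600e-04]
 [ 2.19908366e-01  9.75519097e-01 -1.67390121e-03]
 [ 7.29637654e-05 -1.73235362e-03 -9.99998497e-01]]
```

Emit:
send_rows(plan=[[[0,0,-25],[0,0,-1]],[[0,0,-25],[0,0,-1]],[[0,0,-25],[0,0,-1]],[[0,0,0],[0,0,0]],[[-17,-29,0],[0,0,0]],[[-17,-29,0],[0,0,0]],[[-17,-29,0],[0,0,0]],[[-17,-29,0],[0,0,0]],[[-17,-29,0],[0,0,0]],[[-17,-29,0],[0,0,0]],[[-17,-29,0],[0,0,0]],[[-17,-29,0],[0,0,0]]], fingers=0, squeeze=5)

```text
time: 1.1
position: [0.3004, 0.4138, 0.2914]
ee_rot: [0.144, -3.138, 0.001]
wrist_force: [1.5, 0.4, 0.3]
grip_width: 0.0163
finger_force: 0.0
```

Emit:
send_rows(plan=[[[-13,-30,0],[0,0,0]],[[-13,-32,0],[0,0,0]],[[-13,-32,0],[0,0,0]],[[-10,-32,0],[0,0,0]],[[-10,-32,0],[0,0,0]],[[-10,-32,0],[0,0,0]],[[-7,-32,0],[0,0,0]],[[-7,-32,0],[0,0,0]],[[-7,-32,10],[0,0,0]],[[-5,-32,20],[0,0,0]],[[-5,-32,20],[0,0,0]],[[-2,-32,20],[0,0,0]]])

```text
time: 2.1
position: [0.437, 0.043, 0.2211]
ee_rot: [-0.144, 3.137, -0.0]
wrist_force: [1.5, -0.7, 1.0]
grip_width: 0.0006
finger_force: 0.0
```

Emit:
send_rows(plan=[[[0,-30,0],[0,0,0]],[[0,-25,0],[0,0,0]],[[0,0,0],[0,0,0]],[[0,0,0],[0,0,0]],[[0,0,0],[0,0,0]]])

```text
time: 2.52
position: [0.4414, -0.0094, 0.2217]
ee_rot: [0.145, -3.138, -0.001]
wrist_force: [0.4, 0.1, -0.5]
grip_width: 0.0007
finger_force: 0.0
```

```bash
cat >> h.py <<'E'
O=np.array([.5597,-.0218]);u=np.array([np.cos(np.radians(5.1)),np.sin(np.radians(5.1))]);v=np.array([-u[1],u[0]])
def st():
    o=env.get_obs();p=o['position'];a=p[:2]-O
    print('t',round(o['time'],2),'jig',np.round([a@u*1e3,a@v*1e3,p[2]*1e3],1),'F',np.round(o['wrist_force'],1),'yaw',np.degrees(R.from_rotvec(o['ee_rot']).as_euler('ZYX'))[0].round(1),'grip',o['grip_width'])
E
python3 -c "
from h import *
st()"
```

```text
t 2.52 jig [-116.7   22.9  221.7] F [ 0.4  0.1 -0.5] yaw -174.7 grip 0.0007011698380742879
```

Emit:
send_rows(plan=[[[-4,-11,0],[0,0,0]],[[-4,-12,10],[0,0,0]],[[0,0,25],[0,0,0]],[[0,0,30],[0,0,0]],[[0,0,30],[0,0,0]],[[0,0,25],[0,0,0]],[[0,0,20],[0,0,0]],[[0,0,12],[0,0,0]],[[0,0,6],[0,0,0]],[[0,0,0],[0,0,0]],[[0,0,0],[0,0,0]],[[0,0,0],[0,0,0]]])

```text
time: 3.52
position: [0.4527, -0.0317, 0.0648]
ee_rot: [-0.146, 3.136, 0.0]
wrist_force: [-0.7, -0.3, 0.3]
grip_width: 0.0002
finger_force: 0.0
```

```bash
python3 -c "
from h import *
st()
s=snap('side','s2.png');t=snap('top','t2.png')
a=cv2.resize(s[150:300,150:330],(600,500),interpolation=cv2.INTER_CUBIC)
cv2.imwrite('pics/c2.png',a[:,:,::-1])"
```

```text
t 3.52 jig [-107.5   -0.4   64.8] F [-0.7 -0.3  0.3] yaw -174.7 grip 0.00017849379696279285
```

View pics/c2.png

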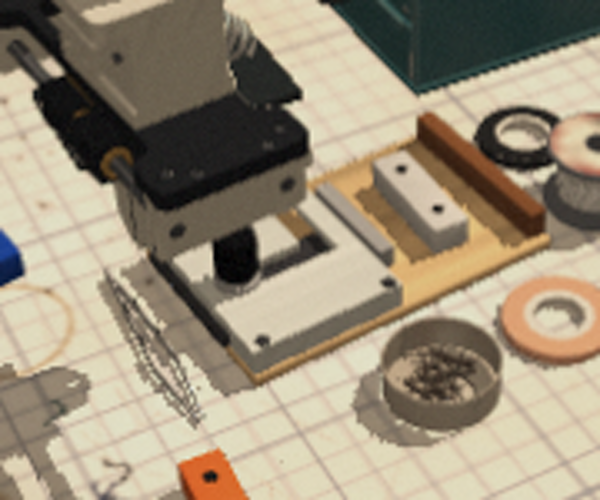

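The side crop shows the gripper just left of and above the knob, which is at (235,255). The fingers don't stand out, so I'll check where the tip projects.

```bash
python3 -c "
from h import *
p=env.get_obs()['position']
for dz in(0,-.025,.04): 
  q=proj('side',[p+[0,0,dz]])[0]; print(dz,(q-[150,150])*[600/180,500/150], proj('top',[p+[0,0,dz]]))
t=cv2.imread('pics/t2.png');s=cv2.imread('pics/s2.png')
cv2.imwrite('pics/c3.png',np.hstack([cv2.resize(s[190:265,170:245],(600,600))[:, :400],cv2.resize(t[205:285,245:325],(400,400)).repeat(1,0) if 0 else cv2.copyMakeBorder(cv2.resize(t[205:285,245:325],(400,400)),0,200,0,0,0)]))"
```

```text
0 [154.8554428  253.39918151] [[289.45568395 269.26679106]]
-0.025 [159.60595767 290.41055816] [[289.58711263 269.19179257]]
0.04 [146.93081479 191.03788709] [[289.22923665 269.39600645]]
```

View pics/c3.png

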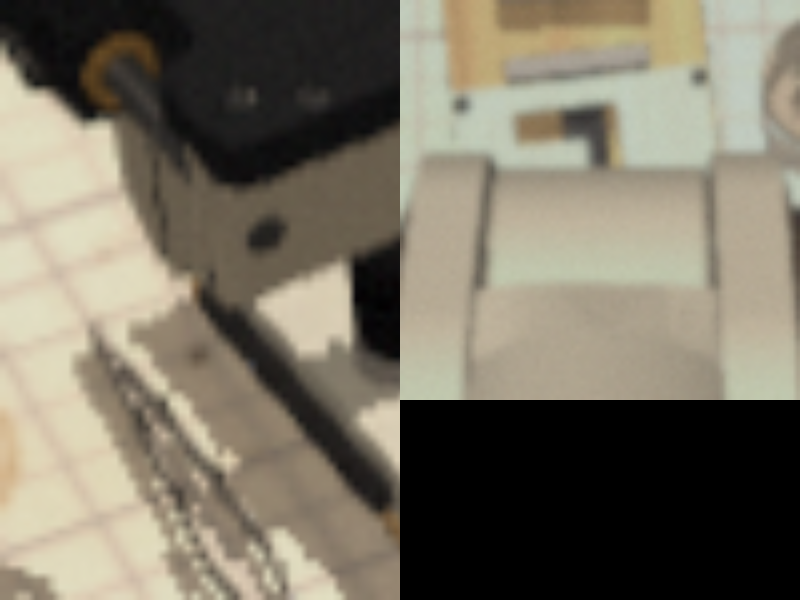

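The body overhangs and hides the tips, which fits the geometry: the line of sight to the tip passes through it. The gripper is lined up with the slot, so I'll push along the long leg.

Emit:
send_rows(plan=[[[-6,0,2],[0,0,0]],[[-6,0,0],[0,0,0]],[[-4,0,0],[0,0,0]],[[-4,0,0],[0,0,0]],[[-5,0,0],[0,0,0]],[[-5,0,0],[0,0,0]],[[-5,0,0],[0,0,0]],[[-5,0,0],[0,0,0]],[[-5,0,0],[0,0,0]],[[-5,0,0],[0,0,0]],[[-5,0,0],[0,0,0]]])

```text
time: 4.53
position: [0.507, -0.0271, 0.0619]
ee_rot: [0.145, -3.138, -0.0]
wrist_force: [0.1, 0.4, -0.0]
grip_width: 0.0003
finger_force: 0.0
```

```bash
python3 -c "
from h import *
st()"
```

```text
t 4.53 jig [-53.   -0.6  61.9] F [ 0.1  0.4 -0. ] yaw -174.7 grip 0.0002937139601665344
```

```bash
python3 -c "
from h import *
s=snap('side','s3.png');t=snap('top','t3.png');st()
cv2.imwrite('pics/c4.png',np.hstack([cv2.resize(s[170:270,180:300],(480,400)),cv2.resize(t[170:270,245:325],(320,400))])[:,:,::-1])"
```

```text
t 4.63 jig [-52.3  -0.6  62. ] F [ 0.8  0.1 -0. ] yaw -174.7 grip 0.0005903177174929359
```

View pics/c4.png

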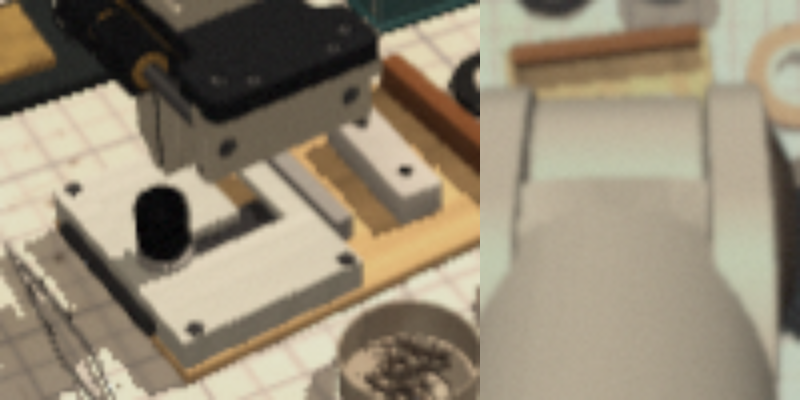

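The gripper moved but the knob is still at its start, around (160,225) in the crop. I'll compare the predicted gripper body corners with the picture: the near bottom corner at side pixel (232,215) and the right bottom corner at (273,198).

```bash
python3 -c "
from h import *
o=env.get_obs();p=o['position'];Rm=R.from_rotvec(o['ee_rot']).as_matrix()
for a,b,z in [(x,y,zz) for zz in(-.041,.025) for x in(-1,1) for y in(-1,1)]:
  w=(.0375,.095) if z<0 else (.0095,.019)
  q=p+Rm@[a*w[0],b*w[1],z]; print(a,b,z,q.round(3),proj('side',[q]).round(0),proj('top',[q]).round(0))
print('TCP',proj('side',[p]),proj('top',[p]))
print('knob',proj('side',[[.4947,-.0276,.058],[.4947,-.0276,.032]]))
"
```

```text
-1 -1 -0.041 [ 0.554 -0.118  0.103] [[276. 219.]] [[330. 219.]]
-1 1 -0.041 [0.536 0.071 0.103] [[215. 162.]] [[238. 230.]]
1 -1 -0.041 [ 0.479 -0.125  0.103] [[234. 238.]] [[335. 255.]]
1 1 -0.041 [0.461 0.064 0.103] [[178. 176.]] [[242. 266.]]
-1 -1 0.025 [ 0.519 -0.045  0.037] [[237. 230.]] [[295. 239.]]
-1 1 0.025 [ 0.515 -0.007  0.037] [[225. 218.]] [[278. 241.]]
1 -1 0.025 [ 0.5   -0.047  0.037] [[227. 234.]] [[296. 247.]]
1 1 0.025 [ 0.496 -0.009  0.037] [[216. 222.]] [[279. 249.]]
TCP [[225.4477137  215.12153635]] [[286.50865554 243.57072892]]
knob [[218.78527324 219.52924206]
 [219.78741875 230.89806999]]
```

```bash
python3 -c "
from h import *
s=cv2.imread('pics/s3.png');t=cv2.imread('pics/t3.png')
cv2.imwrite('pics/c5.png',np.hstack([cv2.resize(s[60:260,120:320],(450,450)),cv2.resize(t[150:350,205:355],(338,450))]))"
```

```text
(no output)
```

View pics/c5.png

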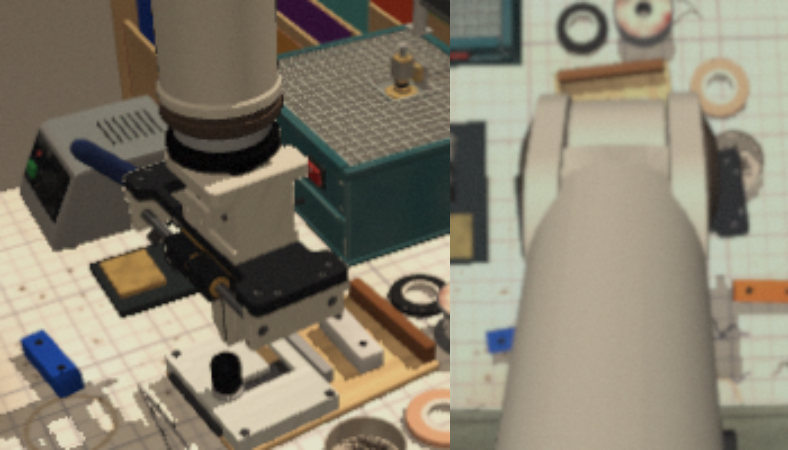

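The top view agrees in u and v: the bar's end is at about (332,219–252). The side view puts the gripper body about 50 mm higher than the reported z implies, so the tips passed over the knob. I'll back off and turn 90° so the side camera can see the fingers.

Emit:
send_rows(plan=[[[15,0,0],[0,0,0]],[[20,0,0],[0,0,0]],[[20,0,0],[0,0,0]],[[0,0,0],[0,0,0]],[[0,0,0],[0,0,0]]])

```text
time: 5.05
position: [0.4506, -0.0324, 0.0619]
ee_rot: [0.144, -3.137, -0.0]
wrist_force: [1.0, -0.4, -0.5]
grip_width: 0.0004
finger_force: 0.0
```

```bash
python3 -c "
from h import *
st();print(env.get_obs()['joint_positions'])"
```

```text
t 5.05 jig [-109.6   -0.9   61.9] F [ 1.  -0.4 -0.5] yaw -174.7 grip 0.0004260830660001888
[-0.00216514  0.3619068   0.01680709  2.16344161 -0.0102194   0.61724022
  1.68467813]
```

Emit:
send_rows(plan=[[[0,0,0],[0,0,1]],[[0,0,0],[0,0,1]],[[0,0,0],[0,0,1]],[[0,0,0],[0,0,1]],[[0,0,0],[0,0,1]],[[0,0,0],[0,0,1]],[[0,0,0],[0,0,1]],[[0,0,0],[0,0,1]],[[0,0,0],[0,0,1]],[[0,0,0],[0,0,1]],[[0,0,0],[0,0,1]],[[0,0,0],[0,0,1]]])

```text
time: 6.05
position: [0.4531, -0.0321, 0.0622]
ee_rot: [1.733, 2.619, 0.001]
wrist_force: [0.1, -0.8, 0.4]
grip_width: 0.0009
finger_force: 0.0
```

Emit:
send_rows(plan=[[[0,0,0],[0,0,1]],[[0,0,0],[0,0,1]],[[0,0,0],[0,0,1]],[[0,0,0],[0,0,0]],[[0,0,0],[0,0,0]],[[0,0,0],[0,0,0]]])

```text
time: 6.55
position: [0.4524, -0.0321, 0.062]
ee_rot: [2.112, 2.325, 0.0]
wrist_force: [0.7, 0.2, -0.1]
grip_width: 0.0005
finger_force: 0.0
```

```bash
python3 -c "
from h import *
st();p=env.get_obs()['position'];print(env.get_obs()['joint_positions'])
s=snap('side','s4.png')
q=proj('side',[p+[0,0,d] for d in(0,-.025,.025,.05)]);print((q-[150,130])*4)
cv2.imwrite('pics/c6.png',cv2.resize(s[130:280,150:320],None,fx=4,fy=4,interpolation=cv2.INTER_CUBIC)[:,:,::-1])"
```

```text
t 6.55 jig [-107.8   -0.7   62. ] F [ 0.7  0.2 -0.1] yaw 95.5 grip 0.0005013968503059648
[-0.32142985  0.38482666  0.38905727  2.17100295 -0.24537112  0.62581429
  0.337737  ]
[[185.6800518  389.77458248]
 [191.37657169 433.98380363]
 [179.79802228 343.77971936]
 [173.72441325 295.90973599]]
```

View pics/c6.png

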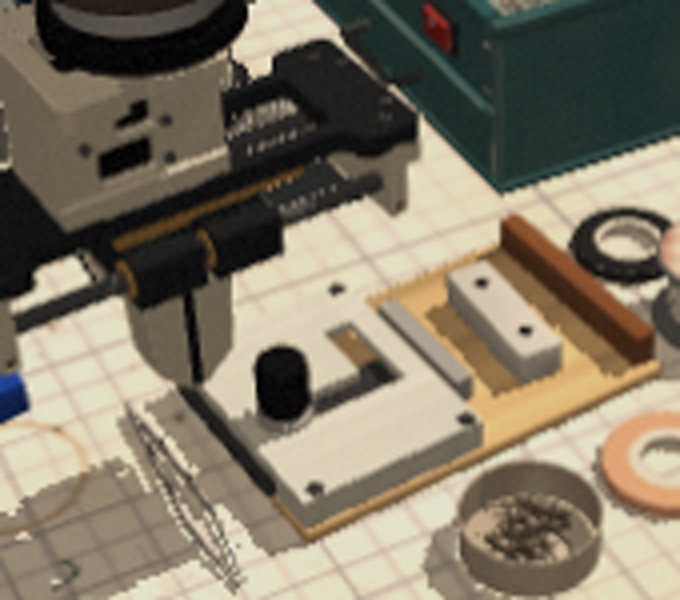

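The fingers are now in view, with tips at crop (197,384). The reported pose predicts (191,434), so they really are about 28 mm higher than reported. I'll go down 27 mm, check the tips, then push. Tool y now points along u and tool x along v.

Emit:
send_rows(plan=[[[1,0,10],[0,0,0]],[[0,0,10],[0,0,0]],[[0,0,7],[0,0,0]],[[0,0,0],[0,0,0]],[[0,0,0],[0,0,0]]])

```text
time: 7.02
position: [0.4507, -0.0315, 0.034]
ee_rot: [-2.116, -2.32, 0.003]
wrist_force: [0.3, -0.1, -0.8]
grip_width: 0.0005
finger_force: 0.0
```

```bash
python3 -c "
from h import *
st();p=env.get_obs()['position']
s=snap('side','s5.png')
q=proj('side',[p+[0,0,d] for d in(0,-.025,.025)]);print((q-[180,180])*8)
cv2.imwrite('pics/c7.png',cv2.resize(s[180:250,180:250],None,fx=8,fy=8,interpolation=cv2.INTER_CUBIC)[:,:,::-1])"
```

```text
t 7.02 jig [-109.4    0.    34. ] F [ 0.3 -0.1 -0.8] yaw 95.3 grip 0.0004632168782274463
[[135.74202445 479.45885556]
 [146.8951476  564.07043871]
 [124.22634018 391.46654881]]
```

View pics/c7.png

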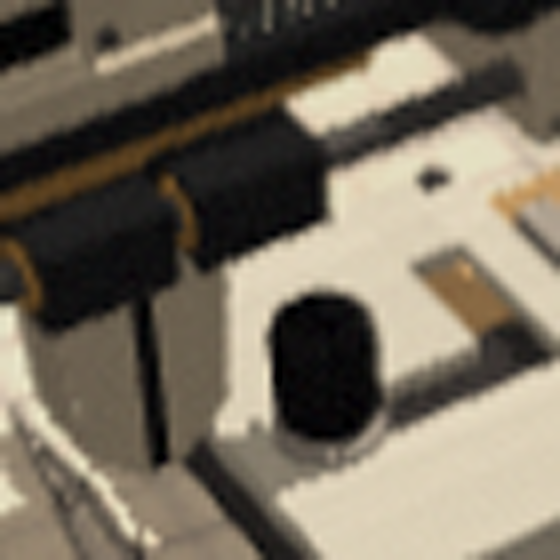

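The tips now stand at crop (158,465), about 38 mm above the table and below the top of the knob, with clearance above the cover. Now the push.

Emit:
send_rows(plan=[[[0,5,0],[0,0,0]],[[0,5,0],[0,0,0]],[[0,4,0],[0,0,0]],[[0,3,0],[0,0,0]],[[0,4,0],[0,0,0]],[[0,4,0],[0,0,0]],[[0,5,0],[0,0,0]],[[0,5,0],[0,0,0]],[[0,5,0],[0,0,0]],[[0,0,0],[0,0,0]],[[0,0,0],[0,0,0]]])

```text
time: 7.98
position: [0.4922, -0.0275, 0.0349]
ee_rot: [2.116, 2.321, 0.001]
wrist_force: [-0.8, 0.2, 0.2]
grip_width: 0.0005
finger_force: 0.0
```

```bash
cat >> h.py <<'E'
def knob(f):
    s=snap('side',f);g=s.max(2)
    m=((g<45)).astype(np.uint8)
    n,l,stt,ce=cv2.connectedComponentsWithStats(m)
    for i in range(1,n):
        x,y,w,h,a=stt[i]
        if 100<a<300 and 205<x<270 and 180<y<230: print('blob',stt[i],ce[i].round(1)); w3=ray('side',[ce[i]],.046)[0][:2]-O; print('  knob jig',(w3@u*1e3).round(1),(w3@v*1e3).round(1))
    return s
E
python3 -c "
from h import *
st();knob('s6.png')"
```

```text
t 7.98 jig [-67.7   0.3  34.9] F [-0.8  0.2  0.2] yaw 95.3 grip 0.00045368426539160245
blob [228 211  13  18 178] [234.1 220.1]
  knob jig -37.9 -3.7
```

Emit:
send_rows(plan=[[[0,5,0],[0,0,0]],[[0,5,0],[0,0,0]],[[0,5,0],[0,0,0]],[[0,4,0],[0,0,0]],[[0,3,0],[0,0,0]],[[0,0,0],[0,0,0]],[[0,0,0],[0,0,0]]])

```text
time: 8.62
position: [0.5142, -0.0255, 0.035]
ee_rot: [2.116, 2.321, 0.001]
wrist_force: [-0.2, 0.2, 0.2]
grip_width: 0.0003
finger_force: 0.0
```

```bash
python3 -c "
from h import *
st();s=knob('s7.png')
cv2.imwrite('pics/c8.png',cv2.resize(s[170:250,195:295],None,fx=6,fy=6,interpolation=cv2.INTER_CUBIC)[:,:,::-1])"
```

```text
t 8.62 jig [-45.7   0.4  35. ] F [-0.2  0.2  0.2] yaw 95.3 grip 0.0003360216547059206
blob [238 207  12  18 164] [244.3 215.8]
  knob jig -17.4 -3.9
```

View pics/c8.png

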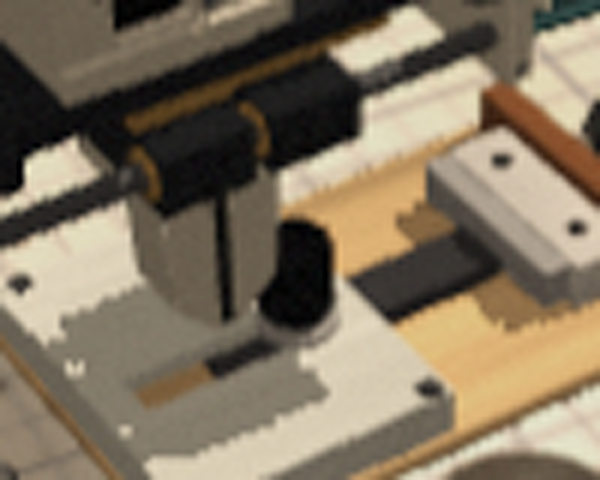

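The knob is at crop (298,270), close to the corner, with the jaw against the layout block. I'll creep the rest of the way until it stops.

Emit:
send_rows(plan=[[[0,1,0],[0,0,0]],[[0,1,0],[0,0,0]],[[0,1,0],[0,0,0]],[[0,0,0],[0,0,0]],[[0,0,0],[0,0,0]]])

```text
time: 9.08
position: [0.516, -0.0253, 0.0349]
ee_rot: [-2.116, -2.321, 0.001]
wrist_force: [-1.7, 0.7, 1.5]
grip_width: 0.0006
finger_force: 1.4
```

Emit:
send_rows(plan=[[[0,1,0],[0,0,0]],[[0,1,0],[0,0,0]],[[0,0,0],[0,0,0]],[[0,0,0],[0,0,0]]])

```text
time: 9.42
position: [0.5184, -0.0251, 0.0349]
ee_rot: [2.116, 2.322, 0.0]
wrist_force: [-2.4, 0.2, 1.5]
grip_width: 0.0004
finger_force: 1.2
```

```bash
python3 -c "
from h import *
st();s=knob('s8.png')"
```

```text
t 9.42 jig [-41.4   0.4  34.9] F [-2.4  0.2  1.5] yaw 95.3 grip 0.0003923908607926463
blob [240 206  12  18 155] [246.4 215.2]
  knob jig -13.6 -4.7
```

Emit:
send_rows(plan=[[[0,1,0],[0,0,0]],[[0,1,0],[0,0,0]],[[0,0,0],[0,0,0]],[[0,0,0],[0,0,0]]])

```text
time: 9.8
position: [0.5191, -0.025, 0.0347]
ee_rot: [-2.115, -2.32, 0.002]
wrist_force: [-6.3, 0.2, 4.1]
grip_width: 0.0005
finger_force: 3.0
```

```bash
python3 -c "
from h import *
st();s=knob('s9.png')"
```

```text
t 9.8 jig [-40.7   0.4  34.7] F [-6.3  0.2  4.1] yaw 95.3 grip 0.0004939331566141533
blob [240 206  12  18 153] [246.5 215.2]
  knob jig -13.4 -4.7
```

The knob has stopped at the corner, with the force rising to 6 N. I'll back off and go round to its -y side.

Emit:
send_rows(plan=[[[0,-8,0],[0,0,0]],[[0,-6,0],[0,0,0]],[[-15,0,0],[0,0,0]],[[-15,0,0],[0,0,0]],[[-15,0,0],[0,0,0]],[[0,0,0],[0,0,0]],[[0,14,0],[0,0,0]],[[0,14,0],[0,0,0]],[[0,11,0],[0,0,0]],[[0,0,0],[0,0,0]],[[0,0,0],[0,0,0]]])

```text
time: 10.77
position: [0.5495, -0.0666, 0.0348]
ee_rot: [2.115, 2.323, 0.001]
wrist_force: [-0.6, -0.6, -0.3]
grip_width: 0.0002
finger_force: 0.0
```

```bash
python3 -c "
from h import *
st();s=knob('s10.png')"
```

```text
t 10.77 jig [-14.1 -43.7  34.8] F [-0.6 -0.6 -0.3] yaw 95.4 grip 0.00016100733922376335
```

Emit:
send_rows(plan=[[[5,0,0],[0,0,0]],[[5,0,0],[0,0,0]],[[5,0,0],[0,0,0]],[[4,0,0],[0,0,0]],[[3,0,0],[0,0,0]],[[4,0,0],[0,0,0]],[[4,0,0],[0,0,0]],[[4,0,0],[0,0,0]],[[4,0,0],[0,0,0]],[[4,0,0],[0,0,0]],[[4,0,0],[0,0,0]],[[0,0,0],[0,0,0]]])

```text
time: 11.82
position: [0.545, -0.0203, 0.0348]
ee_rot: [-2.115, -2.322, -0.0]
wrist_force: [0.6, -0.6, -0.5]
grip_width: 0.0004
finger_force: 0.2
```

Emit:
send_rows(plan=[[[2,0,0],[0,0,0]],[[2,0,0],[0,0,0]],[[0,0,0],[0,0,0]],[[0,0,0],[0,0,0]]])

```text
time: 12.15
position: [0.5448, -0.0172, 0.0349]
ee_rot: [-2.116, -2.322, -0.0]
wrist_force: [0.7, -0.7, -0.1]
grip_width: 0.0006
finger_force: 0.1
```

Emit:
send_rows(plan=[[[1,0,0],[0,0,0]],[[1,0,0],[0,0,0]],[[0,0,0],[0,0,0]],[[0,0,0],[0,0,0]]])

```text
time: 12.48
position: [0.5447, -0.0156, 0.0349]
ee_rot: [2.117, 2.321, 0.0]
wrist_force: [-0.3, -1.3, 0.2]
grip_width: 0.0007
finger_force: 0.5
```

```bash
python3 -c "
from h import *
st()"
```

```text
t 12.48 jig [-14.4   7.5  34.9] F [-0.3 -1.3  0.2] yaw 95.3 grip 0.000673330584648087
```

Emit:
send_rows(plan=[[[1,0,0],[0,0,0]],[[1,0,0],[0,0,0]],[[1,0,0],[0,0,0]],[[0,0,0],[0,0,0]],[[0,0,0],[0,0,0]]])

```text
time: 12.9
position: [0.5444, -0.0126, 0.0349]
ee_rot: [2.116, 2.322, 0.0]
wrist_force: [0.1, -1.1, -1.2]
grip_width: 0.0006
finger_force: 0.7
```

Emit:
send_rows(plan=[[[1,0,0],[0,0,0]],[[1,0,0],[0,0,0]],[[0,0,0],[0,0,0]],[[0,0,0],[0,0,0]]])

```text
time: 13.23
position: [0.5443, -0.0121, 0.035]
ee_rot: [2.117, 2.32, -0.001]
wrist_force: [0.5, -5.2, -0.7]
grip_width: 0.0006
finger_force: 2.6
```

Emit:
send_rows(plan=[[[1,0,0],[0,0,0]],[[1,0,0],[0,0,0]],[[0,0,0],[0,0,0]],[[0,0,0],[0,0,0]]])

```text
time: 13.57
position: [0.5443, -0.0116, 0.0351]
ee_rot: [2.117, 2.317, -0.002]
wrist_force: [1.1, -8.0, 0.7]
grip_width: 0.0007
finger_force: 4.2
```

Emit:
send_rows(plan=[[[-8,0,0],[0,0,0]],[[-15,0,0],[0,0,0]],[[-15,0,0],[0,0,0]],[[0,0,-20],[0,0,0]],[[0,0,-30],[0,0,0]],[[0,-35,-30],[0,0,0]],[[0,-40,-30],[0,0,0]],[[0,-40,-20],[0,0,0]],[[0,-20,-10],[0,0,0]],[[0,0,0],[0,0,0]],[[0,0,0],[0,0,0]]])

```text
time: 14.48
position: [0.4258, -0.0567, 0.1666]
ee_rot: [2.116, 2.322, 0.005]
wrist_force: [0.3, 0.2, 0.6]
grip_width: 0.0008
finger_force: 0.0
```

```bash
python3 -c "
from h import *
st();t=snap('top','t11.png');s=snap('side','s11.png')
cv2.imwrite('pics/c9.png',np.hstack([cv2.resize(s[130:280,150:350],(533,400)),cv2.resize(t[170:290,240:320],(267,400))])[:,:,::-1])"
```

```text
t 14.48 jig [-136.4  -22.9  166.6] F [0.3 0.2 0.6] yaw 95.3 grip 0.0008201781918952024
```

View pics/c9.png

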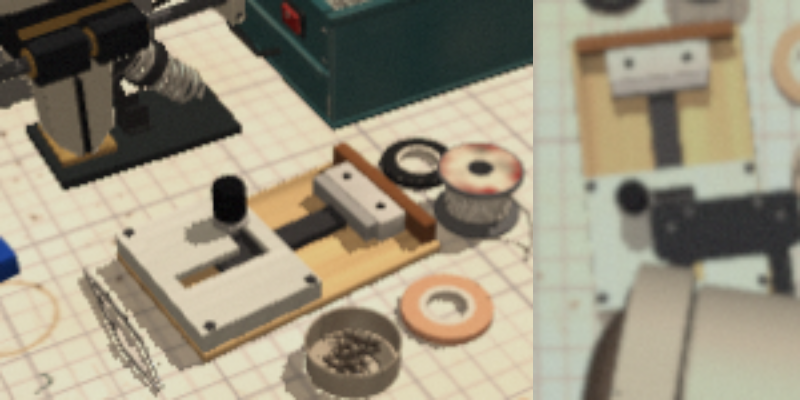

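The knob sits at the end of the short leg, at side crop (229,200) and top crop (632,195). The jaw has the block up against the fence, the things around the clamp haven't moved, and the gripper is clear, so I'll hand it in.

```bash
python3 -c "
from h import *
print(ray('top',[[240+(632-533)*.3,170+195*.3]],.058)[0][:2]-O)
print(env.sign_off())"
```

```text
[-0.01827174  0.03054371]
the job is handed in; nothing more can be done
None
```

The clamp is closed and locked: I pushed the knob to the corner, then sideways to the end of the short leg, and let go; the other things around the clamp look unmoved, and the job is handed in at about 14.6 s, result not yet reported.

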